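# Fit a fresh charcoal filter in the fume extractor

### The arm

A 6-joint arm with a two-finger parallel gripper is mounted at the origin on a cart in front of the work surface, level with it; the furniture and walls round the work are solid. World frame = base frame: x ahead of the robot, y to its left, z up, the work surface at z = 0. Lengths are in m, angles in rad, forces in N, time in s.
With the tool pointing down it reaches from about 0.25 to 0.725 m from the base axis. Payload 4 kg.
Tool frame: the origin (TCP) lies between the finger pads; the fingertips stand 11 mm ahead of it and the grasp point (between the pads) lies 8 mm behind it (bot.tip_extent is the distance from the TCP to the fingertips, in m); z points along the fingers, y is the line along which they close (so a half turn about z gives the same grasp; the last joint's range is limited). The gripper opens to 85 mm and grips with 20 to 120 N. Pads are 22 mm wide; open, the fingers measure 114 mm over their backs; the gripper's body (76 mm by 85 mm) begins 54 mm behind the grasp point. The pads swing forward as they close: fully open they stand 13 mm farther back than shut.
Start: joints at [1.304, 0.241, 0.005, 1.335, 0, 1.571], TCP at [0.132, 0.482, 0.242] pointing down, gripper open.
Joint ranges: [-2.72, 2.72], [-1.05, 1.87], [-1.09, 1.28], [-1.99, 2.15], [-1.42, 1.44], [-3.14, 3.14]. Speed limits (rad/s): [2.79, 2.79, 3.14, 3.14, 3.14, 3.14].

### API

Orientations are given as a unit quaternion [x, y, z, w].
In Python, from workcell import bot gives the robot as it stands. The module is installed in compiled form; this text tells all that it offers.
- The arm moves only by the tool drive_tool, never from a script. Its argument "rows" is a list of rows, each an object of numbers: "dx", "dy", "dz": the shift along the tool's x, y, z in units of 50 mm (1.0 is 50 mm); "wx", "wy", "wz": the turn, a rotation vector about the tool's x, y, z in units of 5 degrees (1.0 is 5 degrees); "hand": the finger opening in mm, from 0 to 85.4. A call has 1 to 20 rows; each row is the pose to reach, as a shift and turn from the pose commanded when the call began, along the tool's axes at that moment; what a row does not reach only later rows make up. A row lasts 1/10 s, in which the tool goes at most 50 mm and 8.59 degrees, less where a joint would pass 70% of its speed; a pose out of reach is approached as far as the arm can. A call with a gripper value outside its range is refused whole. The fingers move at their own pace and stop on an object; the grip force is fixed at half the most. Time passes only in rows, so rows that repeat a pose let the fingers close. It gives the time, the measured TCP pose, the force, the opening and the grip force at its end, in the units of the state.
- bot.get_obs(): the state, without advancing time (a new reading comes with each control period).
- bot.camera(name): name is "scene" or "side" or "wrist"; returns the picture (420x560x3 uint8, red, green, blue); there is no depth.
- bot.get_calibration(name): a dict with "vfov" (degrees; the focal length in pixels is half the picture's height over the tangent of half this angle, whatever the lens; pixels are square), "cx", "cy" (the principal point, pixels), "origin" and "rotation" of the camera in the world; the wrist camera has in their place "mount" (4x4, takes a point from camera to tool coordinates, whose origin is the TCP and whose axes are the flange's). Camera axes: x right, y up, looking along -z (the intrinsics and any distortion apply to the point x, -y, -z); pixel columns grow to the right and rows downward; lengths in m; the calibration is good to about 2 mm. A picture is of the moment at which its call begins: read the wrist's pose just before it. get_calibration takes no time and is no camera call.
- bot.job_done(): hands the job in; it is judged then, once.
Trained networks look in the newest picture that a camera, given by its name, has taken for a name from the list of things; names that differ only in an ending like _2 or _b are one class to them, and where a whole thing is asked for, a point or a joint stands for the part that bears it (a point fixed in the world has none). Each returns a list of dicts, best first, with "score" (0 to 1); they miss things now and then, are a little off and sometimes report something else, mostly with a low value. They report only what shows in the picture. A call takes as long as a camera call. They do not tell look-alikes from the thing itself.
- bot.look_for(camera, thing): "extent" ([centre column, centre row, width, height] in pixels, round what is visible of it).
- bot.outline_of(camera, thing): "region" (420x560 bool, what is visible of it) and "extent" ([centre column, centre row, width, height] in pixels, round what is visible of it).
The state is a dict: "clock": time; "joint_pos": joint angles; "joint_vel": joint speeds; "tau": joint torques, N m; "eef_pos": TCP position; "tool_rot": TCP orientation; "ft_force": force on the tool from outside, world axes, zero at the start; "ft_torque": the same for the moment, N m; "grip_width": finger opening in m; "grasp_force": force on a finger pad.
Only numpy, scipy, OpenCV 4.12 (cv2) and the standard library are available. Lean on these libraries where they do the work, as an engineer would, in place of code of your own. Each camera call takes 0.05 s, during which the arm holds its last target. There are 200 camera calls.

### The job

The fume extractor needs its charcoal filter: take the black filter cartridge off its peg on the rack, lifting it so that the peg's upturned tip clears its opening instead of dragging against it, and stand it fully home in the slot inside the open extractor. Then swing the blue lid over and press it down until its catch snaps and holds it shut. Leave the cream dust filter hanging on its own peg.

Things in the scene. Friction and masses are not known exactly. Their poses are not given: they have to be found in the camera images.
- charcoal_filter: the black filter cartridge to fit: a rigid upright frame 60 mm wide (its y), 16 mm thick (x), 94 mm tall (z), 0.10 to 0.17 kg; its foot is chamfered 4 mm all round. Origin at the centre of its underside. An opening 17 mm wide, 64 to 87 mm above the underside, goes through it; it hangs by its upper edge. Pinch its narrow sides (60 mm apart in y) from above, the peg between the fingers
- dust_filter: a cream dust filter cartridge of the same shape and size, hanging on the other peg; it stays there
- peg_rack: fixed grey steel rack; origin at the centre of its underside, x axis pointing away from the robot. Base plate 120 mm (x) by 260 mm (y), 12 mm thick; back panel 166 mm tall at x = +0.047 to +0.055 (+0.060 at its top edge). Two pegs stick out of the panel towards -x at y = +0.075 and -0.075; either may carry either cartridge, square to the peg, x = -0.001 to +0.011
- peg_left (a point): end of the peg at y = +0.075 of the rack, at the top of its upturned tip, x = -0.033, 152 mm above the bench; rack's axes. The peg is a 5 mm round wire, its axis 140 mm above the bench, straight from the panel to x = -0.026, then bent up; foremost point x = -0.036. The tip's top is 10 mm above that of the straight part
- peg_right (a point): the same point of the equal peg at y = -0.075 of the rack. A cartridge comes off towards -x when raised more than 10 and less than 18 mm from where it hangs (at 18 mm the lower edge of its opening meets the peg), kept upright until wholly past the tip
- fume_extractor: fixed light grey fume extractor, 140 mm (x) by 170 mm (y) by 110 mm tall; origin at the centre of its underside, x axis pointing away from the robot (round intake guard on the -x face). A well open at the top, x = -0.060 to +0.030 and y = -0.078 to +0.078, has its floor 68 mm above the bench; the slot for the cartridge is in that floor
- slot (a point): centre of the slot's floor, 10 mm above the bench, x = -0.033, y = 0 of the extractor, same axes; the slot is 20 mm (x) by 68 mm (y), 58 mm deep, with a 5 mm bevel round its mouth. The cartridge stands in it on its underside, its 60 mm width along y; its top is then 36 mm above the well's floor and 6 mm below the rim
- lid (a joint): hinge of the blue lid in rad: 0 shut, 1.7 to 1.9 at the start: open, leaning back past upright. A light spring (up to 0.2 N m) lifts the lid whenever the catch is not engaged; the catch, in the middle of the front wall, snaps past at about 6 to 12 N on the press tab in the last 0.1 rad, then holds the lid at 0
- lid_hinge (a point): middle of the lid's hinge line, 113 mm above the bench, x = +0.033 of the extractor, running along its y. Shut, the lid reaches from it towards -x; opening lifts that end up and back. Behind it the housing's flat top is 110 mm high. Axes turn with the lid
- lid_tab (a point): top of the press tab at the middle of the lid's free edge, 108 mm from the hinge line (the edge itself 113 mm); lid 6 mm thick and 170 mm wide, tab 50 mm wide. Shut, it lies at x = -0.075 of the extractor, 116 mm above the bench. Axes turn with the lid, z out of its outer face
Not all that is in view belongs to the job. Several things have the shape of the charcoal_filter; the one meant has the colours described above.

How it is judged:
By the outcome, as a careful person would: the job done as asked, in the order asked, and still so for the second after the job is handed in, with the robot touching nothing.
It also fails if it takes over 67 s, if anything falls off the work surface, if the arm or the gripper's body presses on something with over 40 N, if the wrist force passes 120 N, or if a joint passes its speed limit or range.

## Working session

There is one attempt and no reset: what is moved stays moved. The work goes in short steps, Python scripts to look and compute and a tool call to move; the robot and the scene stay as the last step left them, time stands still between calls to the robot, and variables do not carry over. Pictures are saved under pics/ and viewed, at most 10 in all, crops included, and the job is handed in when it is done.

Besides the shell and the picture viewer there is one more tool, called as name(argument=value, ...) on one line, values as JSON. drive_tool: Moves the arm, as the interface text tells. Its arguments: {"type":"object","properties":{"rows":{"type":"array","items":{"type":"object","properties":{"dx":{"type":"number"},"dy":{"type":"number"},"dz":{"type":"number"},"wx":{"type":"number"},"wy":{"type":"number"},"wz":{"type":"number"},"hand":{"type":"number"}}}}},"required":["rows"]}

```bash
mkdir -p pics
cat > h.py <<'E'
import numpy as np, cv2
from workcell import bot
def save(n,img): cv2.imwrite('pics/'+n+'.png',cv2.cvtColor(img,cv2.COLOR_RGB2BGR))
E
python3 - <<'E'
from h import *
o=bot.get_obs(); print(o['clock'],o['eef_pos'],o['tool_rot'],o['ft_force'])
a=bot.camera('scene');b=bot.camera('side')
save('s0',a);save('d0',b)
for c in('scene','side','wrist'):print(c,bot.get_calibration(c))
for c in('scene','side'):
  for t in('charcoal_filter','dust_filter','peg_rack','fume_extractor','lid','lid_tab'):
    print(c,t,[(round(r['score'],2),np.round(r['extent']).tolist()) for r in bot.look_for(c,t)][:4])
E
```

```text
0.0 [0.13167351 0.48172023 0.24140196] [ 1.33020502e-01  9.91112727e-01 -1.04501253e-03 -1.28390764e-04] [-0.3684829   0.27043185 -0.16408425]
scene {'vfov': 55.2268492789161, 'cx': 280.13516346225015, 'cy': 208.10992884598596, 'origin': array([-0.05312051, -0.21478744,  0.71537288]), 'rotation': array([ 0.34459504, -0.21974322, -0.49639753,  0.76586988])}
side {'vfov': 48.081337433180046, 'cx': 280.97900932731034, 'cy': 204.80907790804255, 'origin': array([-0.10471731,  0.82486933,  0.54999078]), 'rotation': array([-0.18321018,  0.51231797,  0.78896485, -0.28547995])}
wrist {'vfov': 62.2722507764853, 'cx': 285.3667091858116, 'cy': 215.40645142146846, 'mount': array([[-7.65752077e-04,  9.63566991e-01,  2.67466013e-01,
         6.75019302e-02],
       [ 9.99999667e-01,  8.12988230e-04, -6.58655628e-05,
        -1.46804099e-04],
       [-2.80912603e-04,  2.67465874e-01, -9.63567293e-01,
        -1.31332221e-01],
       [ 0.00000000e+00,  0.00000000e+00,  0.00000000e+00,
         1.00000000e+00]])}
scene charcoal_filter [(0.82, [167.0, 239.0, 32.0, 44.0]), (0.73, [190.0, 184.0, 33.0, 32.0])]
scene dust_filter [(0.89, [251.0, 184.0, 28.0, 32.0])]
scene peg_rack [(0.71, [226.0, 190.0, 110.0, 89.0])]
scene fume_extractor [(0.83, [396.0, 266.0, 132.0, 151.0])]
scene lid [(0.78, [414.0, 234.0, 96.0, 85.0])]
scene lid_tab [(0.62, [412.0, 231.0, 94.0, 85.0]), (0.2, [396.0, 268.0, 131.0, 154.0])]
side charcoal_filter [(0.97, [178.0, 241.0, 28.0, 58.0]), (0.69, [245.0, 288.0, 23.0, 56.0])]
side dust_filter [(0.78, [220.0, 213.0, 18.0, 46.0])]
side peg_rack []
side fume_extractor [(0.96, [372.0, 177.0, 37.0, 81.0])]
side lid [(0.52, [358.0, 151.0, 11.0, 32.0])]
side lid_tab [(0.74, [362.0, 149.0, 10.0, 32.0]), (0.44, [194.0, 238.0, 113.0, 132.0])]
```

View pics/s0.png

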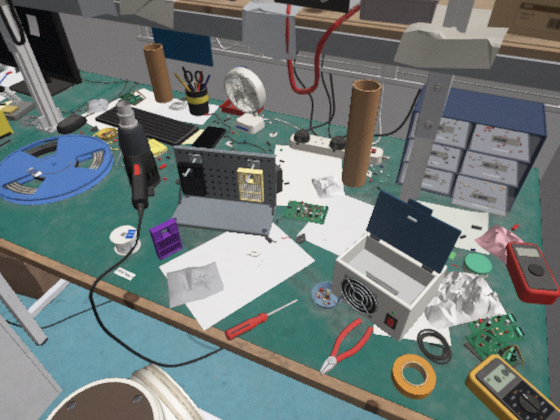

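View pics/d0.png

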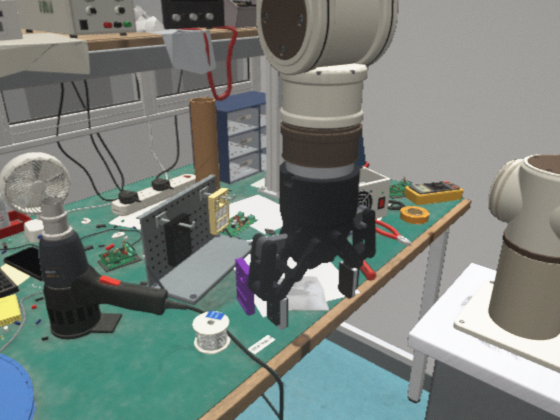

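The scene view shows the black cartridge on the left peg at (190,184) and the cream one at (251,184). The purple look-alike is on the bench at (165,239), and the open extractor is at (396,266). I'll enlarge the picture to pick corner points.

Run:
```python
import cv2,numpy as np
a=cv2.imread('pics/s0.png')
def crop(x0,y0,w,h,s):
    c=cv2.resize(a[y0:y0+h,x0:x0+w],None,fx=s,fy=s,interpolation=cv2.INTER_CUBIC)
    for i in range(0,w,20): cv2.putText(c,str(x0+i),(i*s,8),0,.3,(0,255,255)); cv2.line(c,(i*s,10),(i*s,h*s),(0,255,255) if 0 else (90,90,200),1) if i%20==0 else 0
    for i in range(0,h,20): cv2.putText(c,str(y0+i),(0,i*s+4),0,.3,(0,255,255)); cv2.line(c,(16,i*s),(w*s,i*s),(90,90,200),1)
    return c
r=crop(165,140,130,105,6); cv2.imwrite('pics/r.png',r[:600])
e=crop(325,185,145,150,4); cv2.imwrite('pics/e.png',e)
```

```text
(no output)
```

View pics/r.png

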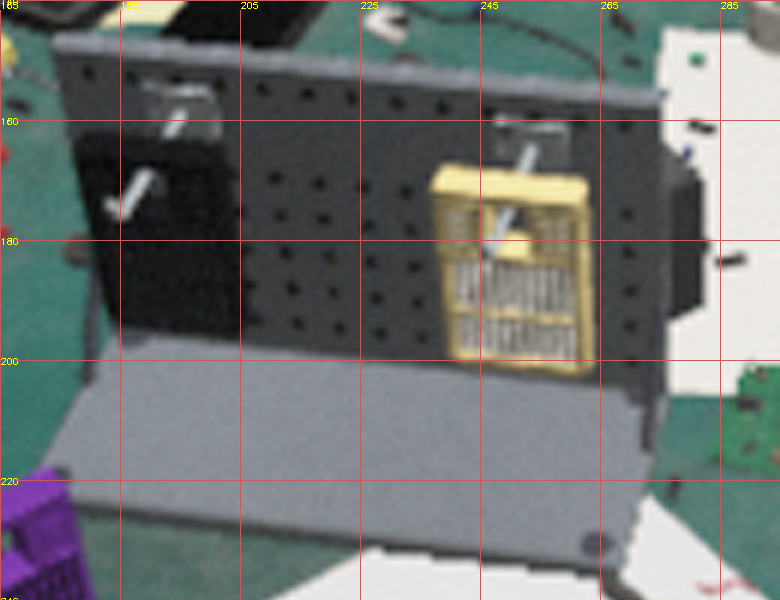

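View pics/e.png

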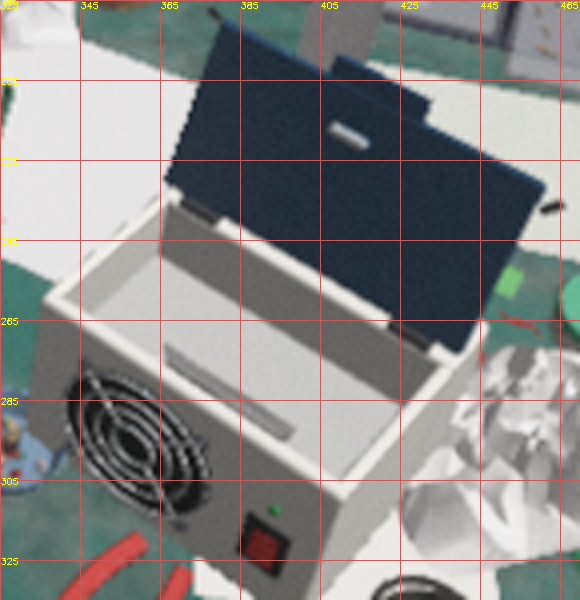

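The left crop shows the rack plate's front corners at about (169,222.5) and (266.3,235), with peg tips near (183,174) and (247,181). The right crop shows the rim corners at (336,259.5) and (411,309), the slot from (366,271) to (399,294), and the lid's upper corners at (379.5,189) and (461,231). Next I fit both poses to these points.

```bash
cat >> h.py <<'E'
from scipy.spatial.transform import Rotation as R
from scipy.optimize import least_squares
def proj(P,cam,pose=None):
    k=bot.get_calibration(cam); P=np.atleast_2d(P)
    if cam=='wrist':
        T=np.eye(4);T[:3,:3]=R.from_quat(pose[1]).as_matrix();T[:3,3]=pose[0];T=T@k['mount'];Rm,o=T[:3,:3],T[:3,3]
    else: Rm,o=R.from_quat(k['rotation']).as_matrix(),k['origin']
    c=(P-o)@Rm; f=210/np.tan(np.radians(k['vfov']/2))
    return np.c_[k['cx']+f*c[:,0]/-c[:,2], k['cy']-f*c[:,1]/-c[:,2]]
def place(q,L): # q=x,y,yaw
    c,s=np.cos(q[2]),np.sin(q[2]); L=np.atleast_2d(L).astype(float)
    return np.c_[q[0]+c*L[:,0]-s*L[:,1], q[1]+s*L[:,0]+c*L[:,1], L[:,2]]
E
python3 - <<'E'
from h import *
def lid(th): 
    r=[]
    for y in(.085,-.085): r.append([.033+.113*-np.cos(th),y,.113+.113*np.sin(th)])
    return r
Lr=[[-.06,.13,.012],[-.06,-.13,.012],[-.033,.075,.152],[-.033,-.075,.150],[.047,-.13,.166],[.047,.13,.166]]
Ur=np.array([[169,222.5],[266.3,235],[183,173.8],[246.5,181],[275.5,157.5],[174.5,148.3]])
f=lambda q:(proj(place(q,Lr),'scene')-Ur).ravel()
s=least_squares(f,[.55,.2,0],loss='soft_l1');print('rack',s.x,f(s.x).reshape(-1,2).round(1).tolist())
Le=[[-.07,.085,.11],[-.07,-.085,.11],[-.033-.008,.036,.068],[-.033-.008,-.036,.068],[.03,.078,.068]]
Ue=np.array([[336.3,259.5],[411.3,308.8],[365.8,271.3],[398,294.5],[365,248.8],[379.5,188.8],[461.3,231.3]])
f=lambda q:(proj(place(q,Le+lid(q[3])),'scene')-Ue).ravel()
s=least_squares(f,[.5,-.15,0,1.8],loss='soft_l1');print('ext',s.x,f(s.x).reshape(-1,2).round(1).tolist())
E
```

```text
rack [0.58964802 0.23820716 0.24179696] [[-0.7, -0.4], [2.3, -0.1], [0.5, -0.1], [-0.5, 0.3], [0.6, 0.6], [-1.5, -0.6]]
ext [ 0.51053446 -0.20234838 -0.35641908  1.62593499] [[1.1, -1.6], [2.0, 0.2], [-2.3, 5.4], [-3.9, 2.8], [2.0, -1.3], [-1.4, -1.1], [0.1, -0.2]]
```

Run:
```python
from h import *
def lid(th): 
    return [[.033+.113*-np.cos(th),y,.113+.113*np.sin(th)] for y in(.085,-.085)]
Le=[[-.07,.085,.11],[-.07,-.085,.11],[-.02,.036,.068],[-.02,-.036,.068],[.03,.078,.068]]
Ue=np.array([[336.3,259.5],[411.3,308.8],[365.8,271.3],[398,294.5],[365,248.8],[379.5,188.8],[461.3,231.3]])
f=lambda q:(proj(place(q,Le+lid(q[3])),'scene')-Ue).ravel()
s=least_squares(f,[.5,-.15,0,1.8],loss='soft_l1');print('ext',s.x,f(s.x).reshape(-1,2).round(1).tolist())
def tri(a,b):
    g=lambda p:np.r_[(proj(p,'scene')-a).ravel(),(proj(p,'side')-b).ravel()]
    r=least_squares(g,[.5,.4,.1]);print(r.x.round(3),g(r.x).round(1))
tri([125,104],[48,192]);tri([140,203],[166,298]);tri([130,125],[58,240])
q=[.5896,.2382,.2418]
print(proj(place(q,[[-.033,.075,.152],[.005,.105,.15],[.047,.13,.166],[-.06,.13,.012],[-.033,-.075,.152]]),'side').round())
print('filter',place(q,[.005,.075,.1495]),'slot',place(s.x,[-.033,0,.01]))
```

```text
ext [ 0.50509135 -0.20008027 -0.3611364   1.68664162] [[-0.8, -0.3], [-0.2, 2.2], [2.0, 1.1], [0.1, -1.8], [0.5, 0.0], [-1.0, -1.2], [0.2, -0.1]]
[0.634 0.522 0.252] [ 0.1 -4.5  1.3  2.6]
[0.493 0.42  0.058] [ 0.  -0.3  0.1  0.2]
[0.628 0.527 0.175] [-0.1  2.4 -0.7 -1.3]
[[195. 221.]
 [170. 224.]
 [142. 218.]
 [195. 301.]
 [236. 194.]]
filter [[0.57649574 0.31221539 0.1495    ]] slot [[ 0.47421999 -0.18842013  0.01      ]]
```

```bash
cat >> h.py <<'E'
def go(p,yaw,tilt=0):
    # tool down, tool y at angle yaw+90deg in world, tool x toward -x of that frame; tilt about tool y (rad)
    o=bot.get_obs(); Rc=R.from_quat(o['tool_rot'])
    Rt=R.from_matrix(np.array([[-np.cos(yaw),-np.sin(yaw),0],[-np.sin(yaw),np.cos(yaw),0],[0,0,-1]]).T)*R.from_rotvec([0,tilt,0])
    d=Rc.inv().apply(np.array(p)-o['eef_pos'])/.05; w=np.degrees((Rc.inv()*Rt).as_rotvec())/5
    print('d',d.round(3),'w',w.round(3)); return d,w
RK=[.5896,.2382,.2418]; EX=[.5051,-.2001,-.3611]
E
python3 -c "
from h import *
go(place(RK,[-.055,.075,.26])[0],RK[2])"
```

```text
d [-8.428 -1.521 -0.354] w [ 1.000e-03 -0.000e+00 -5.828e+00]
```

drive_tool(rows=[{"dx": -8.43, "dy": -1.52, "dz": -0.35, "wz": -5.83, "hand": 85}, {"dx": -8.43, "dy": -1.52, "dz": -0.35, "wz": -5.83, "hand": 85}, {"dx": -8.43, "dy": -1.52, "dz": -0.35, "wz": -5.83, "hand": 85}, {"dx": -8.43, "dy": -1.52, "dz": -0.35, "wz": -5.83, "hand": 85}, {"dx": -8.43, "dy": -1.52, "dz": -0.35, "wz": -5.83, "hand": 85}, {"dx": -8.43, "dy": -1.52, "dz": -0.35, "wz": -5.83, "hand": 85}, {"dx": -8.43, "dy": -1.52, "dz": -0.35, "wz": -5.83, "hand": 85}, {"dx": -8.43, "dy": -1.52, "dz": -0.35, "wz": -5.83, "hand": 85}, {"dx": -8.43, "dy": -1.52, "dz": -0.35, "wz": -5.83, "hand": 85}, {"dx": -8.43, "dy": -1.52, "dz": -0.35, "wz": -5.83, "hand": 85}, {"dx": -8.43, "dy": -1.52, "dz": -0.35, "wz": -5.83, "hand": 85}, {"dx": -8.43, "dy": -1.52, "dz": -0.35, "wz": -5.83, "hand": 85}, {"dx": -8.43, "dy": -1.52, "dz": -0.35, "wz": -5.83, "hand": 85}, {"dx": -8.43, "dy": -1.52, "dz": -0.35, "wz": -5.83, "hand": 85}])

```text
invalid input at $.rows[0]: expected keys dx, dy, dz, wx, wy, wz, hand
```

Run:
```python
from h import *
o=bot.get_obs();print(o['eef_pos'],o['tool_rot'],o['joint_pos'].round(2) if hasattr(o['joint_pos'],'round') else o['joint_pos'])
a=bot.camera('wrist');save('w1',a)
print([(round(r['score'],2),np.round(r['extent']).tolist()) for r in bot.look_for('wrist','charcoal_filter')])
P=place(RK,[[-.033,.075,.152],[-.003,.105,.1495],[-.003,.045,.1495],[.013,.045,.1495],[.013,.105,.1495],[-.033,-.075,.152],[-.06,.13,.012],[.047,.13,.166],[.047,-.13,.166]])
pp=proj(P,'wrist',(o['eef_pos'],o['tool_rot']));print(pp.round())
for u in pp: cv2.circle(a,tuple(int(v) for v in u.round()),2,(255,0,0),-1)
save('w1m',cv2.resize(a,(800,600)))
```

```text
[0.13181084 0.48232322 0.24232962] [ 1.32996756e-01  9.91116472e-01  2.85938209e-05 -6.69941955e-06] [1.3  0.24 0.01 1.34 0.   1.57]
[]
[[221. 644.]
 [262. 647.]
 [212. 665.]
 [220. 673.]
 [270. 656.]
 [101. 687.]
 [263. 470.]
 [308. 691.]
 [ 99. 760.]]
```

View pics/w1m.png

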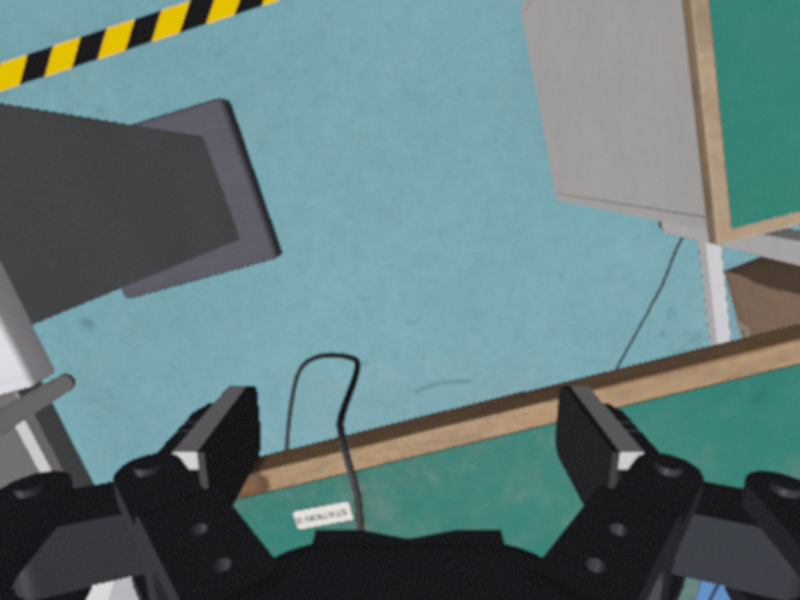

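The move was refused because every row needs all the keys. The picture, still at the start pose, shows that the camera sits on the tool's +x side with the fingers at the bottom of the frame. I'll pick a viewing pose by projection.

```bash
python3 -c "
from h import *
P=place(RK,[[-.033,.075,.152],[-.003,.105,.1495],[-.003,.045,.1495],[-.033,-.075,.152]])
for x in (-.03,0,.03):
  q=place(RK,[x,.06,.27])[0]; y=RK[2]
  Rt=R.from_matrix(np.array([[-np.cos(y),-np.sin(y),0],[-np.sin(y),np.cos(y),0],[0,0,-1]]).T)
  print(x,proj(P,'wrist',(q,Rt.as_quat())).round().tolist()); go(q,y)
"
```

```text
-0.03 [[306.0, 209.0], [344.0, 246.0], [266.0, 246.0], [103.0, 209.0]]
d [-9.01  -1.54  -0.554] w [ 0.     0.    -5.828]
0 [[306.0, 169.0], [346.0, 208.0], [265.0, 208.0], [97.0, 169.0]]
d [-9.535 -1.248 -0.554] w [ 0.     0.    -5.828]
0.03 [[307.0, 126.0], [348.0, 168.0], [265.0, 168.0], [91.0, 126.0]]
d [-10.059  -0.956  -0.554] w [ 0.     0.    -5.828]
```

drive_tool(rows=[{"dx": -9.0, "dy": -1.54, "dz": -0.55, "wx": 0, "wy": 0, "wz": -5.83, "hand": 85}, {"dx": -9.0, "dy": -1.54, "dz": -0.55, "wx": 0, "wy": 0, "wz": -5.83, "hand": 85}, {"dx": -9.0, "dy": -1.54, "dz": -0.55, "wx": 0, "wy": 0, "wz": -5.83, "hand": 85}, {"dx": -9.0, "dy": -1.54, "dz": -0.55, "wx": 0, "wy": 0, "wz": -5.83, "hand": 85}, {"dx": -9.0, "dy": -1.54, "dz": -0.55, "wx": 0, "wy": 0, "wz": -5.83, "hand": 85}, {"dx": -9.0, "dy": -1.54, "dz": -0.55, "wx": 0, "wy": 0, "wz": -5.83, "hand": 85}, {"dx": -9.0, "dy": -1.54, "dz": -0.55, "wx": 0, "wy": 0, "wz": -5.83, "hand": 85}, {"dx": -9.0, "dy": -1.54, "dz": -0.55, "wx": 0, "wy": 0, "wz": -5.83, "hand": 85}, {"dx": -9.0, "dy": -1.54, "dz": -0.55, "wx": 0, "wy": 0, "wz": -5.83, "hand": 85}, {"dx": -9.0, "dy": -1.54, "dz": -0.55, "wx": 0, "wy": 0, "wz": -5.83, "hand": 85}, {"dx": -9.0, "dy": -1.54, "dz": -0.55, "wx": 0, "wy": 0, "wz": -5.83, "hand": 85}, {"dx": -9.0, "dy": -1.54, "dz": -0.55, "wx": 0, "wy": 0, "wz": -5.83, "hand": 85}, {"dx": -9.0, "dy": -1.54, "dz": -0.55, "wx": 0, "wy": 0, "wz": -5.83, "hand": 85}])

```text
clock: 2.1
eef_pos: [0.5447, 0.2899, 0.2697]
tool_rot: [-0.121, 0.993, 0.0, -0.0]
ft_force: [-0.8, 1.4, 0.1]
grip_width: 0.0849
grasp_force: 0.0
```

```bash
cat > l.py <<'E'
from h import *
import sys
o=bot.get_obs();print(o['eef_pos'],o['tool_rot'],np.round(o['joint_pos'],2))
a=bot.camera('wrist');save('w2',a)
P=place(RK,[[-.033,.075,.152],[-.003,.105,.1495],[-.003,.045,.1495],[.013,.045,.1495],[.013,.105,.1495],[-.033,-.075,.152],[-.003,-.105,.1495],[-.003,-.045,.1495],[-.06,.13,.012],[-.06,-.13,.012],[.047,.13,.166],[.047,-.13,.166]])
pp=proj(P,'wrist',(o['eef_pos'],o['tool_rot']));print(pp.round())
a=cv2.resize(a,(800,600),interpolation=cv2.INTER_CUBIC)
for u in pp: cv2.circle(a,tuple(int(v) for v in ((u+.5)/.7).round()),2,(255,0,0),-1)
save('w2m',a)
E
python3 l.py
```

```text
[0.54466659 0.28989235 0.26969846] [-1.21196630e-01  9.92628437e-01  1.93597878e-05 -4.04052996e-04] [0.49 0.48 0.42 1.51 0.   0.25]
[[305. 211.]
 [343. 248.]
 [265. 248.]
 [265. 267.]
 [342. 267.]
 [102. 211.]
 [ 70. 248.]
 [148. 248.]
 [348. 155.]
 [113. 155.]
 [376. 317.]
 [ 35. 317.]]
```

View pics/w2m.png

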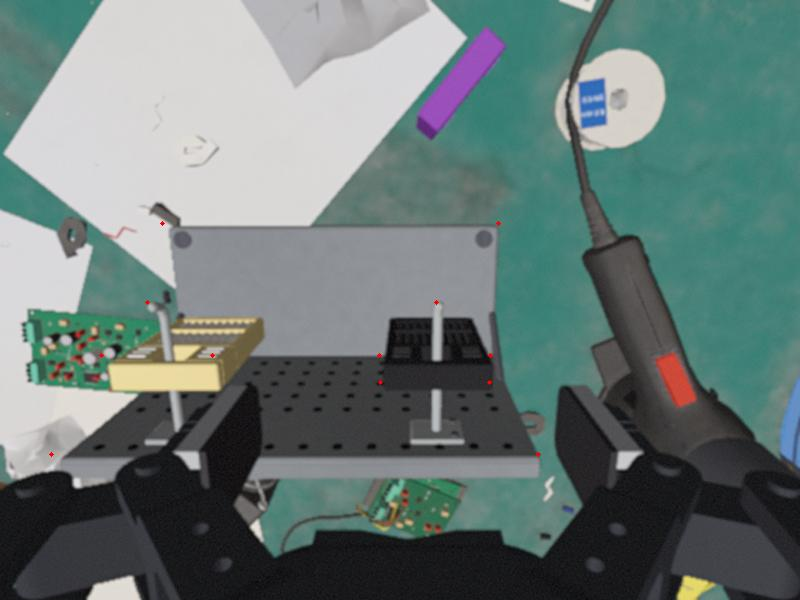

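The grasp region is clear. The black cartridge's top spans columns 382–492 at rows 361–389 in the enlarged picture, about 2.5 mm farther out and 1 mm further left than predicted. The yaw matches, so I descend with that correction.

drive_tool(rows=[{"dx": -0.75, "dy": 0.32, "dz": 0.3, "wx": 0, "wy": 0, "wz": 0, "hand": 85}, {"dx": -0.75, "dy": 0.32, "dz": 0.9, "wx": 0, "wy": 0, "wz": 0, "hand": 85}, {"dx": -0.75, "dy": 0.32, "dz": 1.6, "wx": 0, "wy": 0, "wz": 0, "hand": 85}, {"dx": -0.75, "dy": 0.32, "dz": 2.2, "wx": 0, "wy": 0, "wz": 0, "hand": 85}, {"dx": -0.75, "dy": 0.32, "dz": 2.6, "wx": 0, "wy": 0, "wz": 0, "hand": 85}, {"dx": -0.75, "dy": 0.32, "dz": 2.83, "wx": 0, "wy": 0, "wz": 0, "hand": 85}, {"dx": -0.75, "dy": 0.32, "dz": 2.83, "wx": 0, "wy": 0, "wz": 0, "hand": 85}])

```text
clock: 2.85
eef_pos: [0.5763, 0.3142, 0.1268]
tool_rot: [-0.121, 0.993, -0.001, -0.002]
ft_force: [-0.6, -0.9, 0.4]
grip_width: 0.0849
grasp_force: 0.0
```

```bash
python3 l.py | head -3
python3 - <<'E'
import cv2
a=cv2.imread('pics/w2.png');cv2.imwrite('pics/w3.png',a[120:420,100:460])
E
```

```text
[0.5763258  0.31418536 0.1267528 ] [-1.21493063e-01  9.92590729e-01 -6.33403923e-04 -1.63695211e-03] [0.5  0.62 0.28 1.24 0.   0.26]
[[ 280.  215.]
 [ 367.  296.]
```

View pics/w3.png

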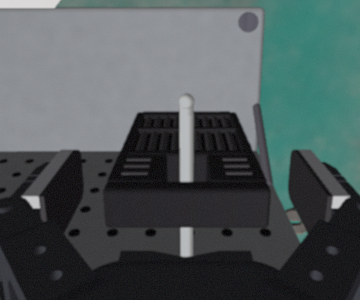

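The cartridge sits between the open fingers. Its top face spans crop rows 186–226 and columns 105–270, and the fingers are centred within about 2 px. A quick check of the x offset comes next.

```bash
python3 -c "
from h import *
o=bot.get_obs();p=(o['eef_pos'],o['tool_rot']);Rm=R.from_quat(p[1])
for x in(.008,-.008):
  for y in (-.03,.03): print(proj(Rm.apply([x,y,o['eef_pos'][2]-.1495])+p[0],'wrist',p).round(1))
"
```

```text
[[200.8 294.9]]
[[371.5 294.7]]
[[203.7 334.6]]
[[368.6 334.4]]
```

The cartridge sits about 4 mm farther along the peg than the TCP, so I shift and then close.

drive_tool(rows=[{"dx": -0.08, "dy": 0.02, "dz": 0, "wx": 0, "wy": 0, "wz": 0, "hand": 85}, {"dx": -0.08, "dy": 0.02, "dz": 0, "wx": 0, "wy": 0, "wz": 0, "hand": 50}, {"dx": -0.08, "dy": 0.02, "dz": 0, "wx": 0, "wy": 0, "wz": 0, "hand": 50}, {"dx": -0.08, "dy": 0.02, "dz": 0, "wx": 0, "wy": 0, "wz": 0, "hand": 50}, {"dx": -0.08, "dy": 0.02, "dz": 0, "wx": 0, "wy": 0, "wz": 0, "hand": 50}, {"dx": -0.08, "dy": 0.02, "dz": 0, "wx": 0, "wy": 0, "wz": 0, "hand": 50}])

```text
clock: 3.5
eef_pos: [0.5828, 0.3164, 0.1301]
tool_rot: [-0.121, 0.993, 0.001, 0.002]
ft_force: [0.8, 1.2, 4.7]
grip_width: 0.0591
grasp_force: 64.6
```

drive_tool(rows=[{"dx": 0, "dy": 0, "dz": -0.14, "wx": 0, "wy": 0, "wz": 0, "hand": 50}, {"dx": 0, "dy": 0, "dz": -0.28, "wx": 0, "wy": 0, "wz": 0, "hand": 50}, {"dx": 0, "dy": 0, "dz": -0.28, "wx": 0, "wy": 0, "wz": 0, "hand": 50}])

```text
clock: 3.8
eef_pos: [0.5822, 0.3159, 0.1433]
tool_rot: [-0.121, 0.993, 0.0, 0.001]
ft_force: [-0.3, 0.2, -2.2]
grip_width: 0.0588
grasp_force: 64.5
```

Run:
```python
from h import *
for i in range(3):
  o=bot.get_obs(); print(o['eef_pos'].round(4),o['ft_force'].round(1)); a=bot.camera('wrist')
b=bot.camera('side'); save('d1',b)
c=cv2.resize(b[150:290,110:290],None,fx=4,fy=4,interpolation=cv2.INTER_CUBIC); a=a[120:420,100:460]
c=cv2.resize(c,(480,373)); m=np.zeros((373,840,3),np.uint8); m[:373,:480]=c; m[:300,480:]=a; save('m1',m[:,:800])
```

```text
[0.5822 0.3159 0.1433] [-0.3  0.2 -2.2]
[0.582  0.3159 0.1427] [-0.2  0.6 -2. ]
[0.5818 0.3158 0.1422] [ 0.1 -0.4 -1.5]
```

View pics/m1.png

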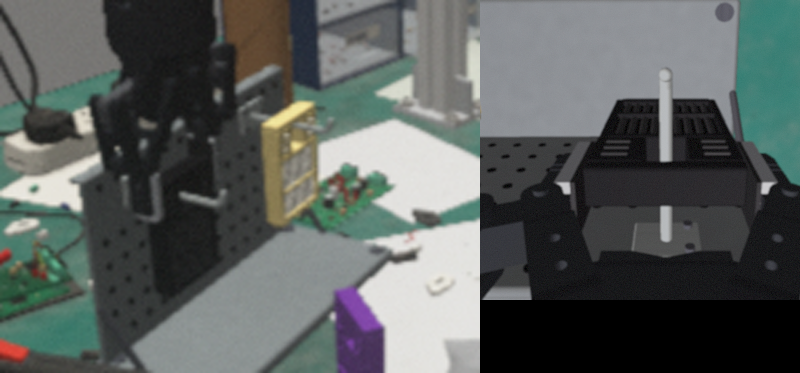

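The cartridge is lifted free and gripped square, and the wrist force matches its weight. The cream cartridge is untouched. Actual lift is about 12 mm, so I add 1.5 mm and draw it off towards the robot.

drive_tool(rows=[{"dx": 0, "dy": 0, "dz": -0.035, "wx": 0, "wy": 0, "wz": 0, "hand": 50}, {"dx": 0.15, "dy": 0, "dz": -0.035, "wx": 0, "wy": 0, "wz": 0, "hand": 50}, {"dx": 0.35, "dy": 0, "dz": -0.035, "wx": 0, "wy": 0, "wz": 0, "hand": 50}, {"dx": 0.55, "dy": 0, "dz": -0.035, "wx": 0, "wy": 0, "wz": 0, "hand": 50}, {"dx": 0.75, "dy": 0, "dz": -0.035, "wx": 0, "wy": 0, "wz": 0, "hand": 50}])

```text
clock: 4.5
eef_pos: [0.5444, 0.3066, 0.1439]
tool_rot: [-0.121, 0.993, -0.0, -0.0]
ft_force: [0.4, -0.5, -0.6]
grip_width: 0.0589
grasp_force: 64.5
```

drive_tool(rows=[{"dx": 0.25, "dy": 0, "dz": 0, "wx": 0, "wy": 0, "wz": 0, "hand": 50}, {"dx": 0.5, "dy": 0, "dz": 0, "wx": 0, "wy": 0, "wz": 0, "hand": 50}, {"dx": 0.8, "dy": 0, "dz": 0, "wx": 0, "wy": 0, "wz": 0, "hand": 50}, {"dx": 1.2, "dy": 0, "dz": 0, "wx": 0, "wy": 0, "wz": 0, "hand": 50}, {"dx": 1.6, "dy": 0, "dz": 0, "wx": 0, "wy": 0, "wz": 0, "hand": 50}])

```text
clock: 5.0
eef_pos: [0.4665, 0.2873, 0.144]
tool_rot: [-0.121, 0.993, 0.0, -0.0]
ft_force: [-0.1, -0.0, -1.6]
grip_width: 0.0593
grasp_force: 64.5
```

```bash
python3 -c "
from h import *
# view pose: slot seen ahead; print the row for intermediate viewing pose
q=place(EX,[-.033-.03,0,.30])[0];print(q);go(q,EX[2])
P=place(EX,[[-.033,0,.068],[-.07,.085,.11],[-.07,-.085,.11],[.07,.085,.11]]);y=EX[2]
Rt=R.from_matrix(np.array([[-np.cos(y),-np.sin(y),0],[-np.sin(y),np.cos(y),0],[0,0,-1]]).T)
for x in(-.06,0,.03,.06):print(x,proj(P,'wrist',(place(EX,[-.033+x,0,.30])[0],Rt.as_quat())).round().tolist())
o=bot.get_obs();print(o['eef_pos'],o['ft_force'])"
```

```text
[ 0.44616295 -0.17784188  0.3       ]
d [ 2.624 -8.934 -3.119] w [-0.00e+00 -2.00e-03  6.91e+00]
-0.06 [[286.0, 239.0], [374.0, 217.0], [197.0, 217.0], [365.0, 343.0]]
0 [[286.0, 185.0], [379.0, 154.0], [193.0, 154.0], [369.0, 292.0]]
0.03 [[286.0, 157.0], [381.0, 119.0], [190.0, 120.0], [371.0, 265.0]]
0.06 [[285.0, 127.0], [383.0, 84.0], [188.0, 84.0], [373.0, 236.0]]
[0.46651958 0.28729645 0.14403985] [-0.06605211 -0.01101165 -1.64210805]
```

```bash
python3 -c "
from h import *
q=place(EX,[-.018,0,.30])[0];go(q,EX[2])"
```

```text
d [ 1.883 -9.445 -3.119] w [-0.00e+00 -2.00e-03  6.91e+00]
```

drive_tool(rows=[{"dx": 0, "dy": 0, "dz": -1, "wx": 0, "wy": 0, "wz": 0, "hand": 50}, {"dx": 0.2, "dy": -0.5, "dz": -1.9, "wx": 0, "wy": 0, "wz": 0, "hand": 50}, {"dx": 0.4, "dy": -1.4, "dz": -2.7, "wx": 0, "wy": 0, "wz": 1, "hand": 50}, {"dx": 0.6, "dy": -2.3, "dz": -3.12, "wx": 0, "wy": 0, "wz": 2, "hand": 50}, {"dx": 0.8, "dy": -3.3, "dz": -3.12, "wx": 0, "wy": 0, "wz": 3, "hand": 50}, {"dx": 1.0, "dy": -4.2, "dz": -3.12, "wx": 0, "wy": 0, "wz": 4, "hand": 50}, {"dx": 1.2, "dy": -5.1, "dz": -3.12, "wx": 0, "wy": 0, "wz": 5, "hand": 50}, {"dx": 1.4, "dy": -6.1, "dz": -3.12, "wx": 0, "wy": 0, "wz": 6, "hand": 50}, {"dx": 1.6, "dy": -7.0, "dz": -3.12, "wx": 0, "wy": 0, "wz": 6.91, "hand": 50}, {"dx": 1.8, "dy": -8.0, "dz": -3.12, "wx": 0, "wy": 0, "wz": 6.91, "hand": 50}, {"dx": 1.88, "dy": -8.8, "dz": -3.12, "wx": 0, "wy": 0, "wz": 6.91, "hand": 50}, {"dx": 1.88, "dy": -9.45, "dz": -3.12, "wx": 0, "wy": 0, "wz": 6.91, "hand": 50}, {"dx": 1.88, "dy": -9.45, "dz": -3.12, "wx": 0, "wy": 0, "wz": 6.91, "hand": 50}, {"dx": 1.88, "dy": -9.45, "dz": -3.12, "wx": 0, "wy": 0, "wz": 6.91, "hand": 50}, {"dx": 1.88, "dy": -9.45, "dz": -3.12, "wx": 0, "wy": 0, "wz": 6.91, "hand": 50}])

```text
clock: 6.5
eef_pos: [0.4892, -0.1926, 0.3001]
tool_rot: [0.179, 0.984, 0.0, -0.0]
ft_force: [0.4, 0.0, -1.0]
grip_width: 0.0589
grasp_force: 65.2
```

```bash
cat > l2.py <<'E'
from h import *
o=bot.get_obs();print(o['eef_pos'],o['tool_rot'],np.round(o['joint_pos'],2))
a=bot.camera('wrist');save('w4',a)
P=place(EX,[[-.07,.085,.11],[-.07,-.085,.11],[-.038-.01,.039,.068],[-.048,-.039,.068],[-.018,.039,.068],[-.018,-.039,.068],[-.06,.078,.068],[-.06,-.078,.068]])
Q=R.from_quat(o['tool_rot']).apply([[.008,y,z] for y in(-.03,.03) for z in(-.02,.074)])+o['eef_pos']
pp=proj(np.r_[P,Q],'wrist',(o['eef_pos'],o['tool_rot']));print(pp.round().tolist())
a=cv2.resize(a,(800,600),interpolation=cv2.INTER_CUBIC)
for u in pp: cv2.circle(a,tuple(int(v) for v in ((u+.5)/.7).round()),2,(255,0,0),-1)
save('w4m',a)
E
python3 l2.py
```

```text
[ 0.48922812 -0.19255446  0.30005093] [ 1.79104326e-01  9.83830016e-01  2.42896195e-04 -2.84076973e-04] [-0.38  0.28  0.2   1.5   0.   -0.02]
[[378.0, 136.0], [190.0, 136.0], [322.0, 156.0], [246.0, 156.0], [321.0, 185.0], [247.0, 185.0], [360.0, 144.0], [208.0, 144.0], [201.0, 293.0], [237.0, 219.0], [370.0, 293.0], [334.0, 219.0]]
```

View pics/w4m.png

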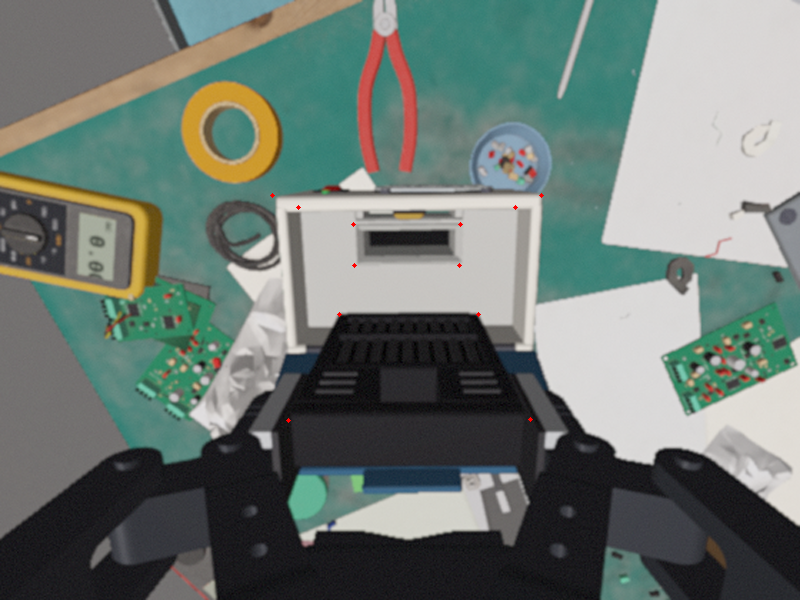

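The slot's mouth shows in the enlarged picture at columns 357–462 and rows 223–264, within 1 mm of prediction. The cartridge is square in the hand and its foot is at columns 339–479. Now I lower it towards the slot.

```bash
python3 -c "
from h import *
go(place(EX,[-.0327,.0008,.15])[0],EX[2])"
```

```text
d [ 0.304 -0.018  3.004] w [ 0.003 -0.003  0.018]
```

drive_tool(rows=[{"dx": 0.3, "dy": 0.016, "dz": 0.3, "wx": 0, "wy": 0, "wz": 0, "hand": 50}, {"dx": 0.3, "dy": 0.016, "dz": 0.9, "wx": 0, "wy": 0, "wz": 0, "hand": 50}, {"dx": 0.3, "dy": 0.016, "dz": 1.6, "wx": 0, "wy": 0, "wz": 0, "hand": 50}, {"dx": 0.3, "dy": 0.016, "dz": 2.2, "wx": 0, "wy": 0, "wz": 0, "hand": 50}, {"dx": 0.3, "dy": 0.016, "dz": 2.6, "wx": 0, "wy": 0, "wz": 0, "hand": 50}, {"dx": 0.3, "dy": 0.016, "dz": 2.8, "wx": 0, "wy": 0, "wz": 0, "hand": 50}, {"dx": 0.3, "dy": 0.016, "dz": 2.9, "wx": 0, "wy": 0, "wz": 0, "hand": 50}, {"dx": 0.3, "dy": 0.016, "dz": 3.0, "wx": 0, "wy": 0, "wz": 0, "hand": 50}, {"dx": 0.3, "dy": 0.016, "dz": 3.0, "wx": 0, "wy": 0, "wz": 0, "hand": 50}])

```text
clock: 7.45
eef_pos: [0.4763, -0.1874, 0.1505]
tool_rot: [0.179, 0.984, -0.0, 0.0]
ft_force: [-0.5, -0.1, -1.8]
grip_width: 0.0588
grasp_force: 65.2
```

drive_tool(rows=[{"dx": 0, "dy": 0, "dz": 0.1, "wx": 0, "wy": 0, "wz": 0, "hand": 50}, {"dx": 0, "dy": 0, "dz": 0.2, "wx": 0, "wy": 0, "wz": 0, "hand": 50}, {"dx": 0, "dy": 0, "dz": 0.3, "wx": 0, "wy": 0, "wz": 0, "hand": 50}, {"dx": 0, "dy": 0, "dz": 0.4, "wx": 0, "wy": 0, "wz": 0, "hand": 50}])

```text
clock: 7.85
eef_pos: [0.4759, -0.1876, 0.1297]
tool_rot: [0.18, 0.984, 0.0, -0.0]
ft_force: [-0.5, 0.3, -1.4]
grip_width: 0.0587
grasp_force: 65.2
```

It has entered the slot with no side force, so I continue down.

drive_tool(rows=[{"dx": 0, "dy": 0, "dz": 0.2, "wx": 0, "wy": 0, "wz": 0, "hand": 50}, {"dx": 0, "dy": 0, "dz": 0.4, "wx": 0, "wy": 0, "wz": 0, "hand": 50}, {"dx": 0, "dy": 0, "dz": 0.6, "wx": 0, "wy": 0, "wz": 0, "hand": 50}, {"dx": 0, "dy": 0, "dz": 0.75, "wx": 0, "wy": 0, "wz": 0, "hand": 50}, {"dx": 0, "dy": 0, "dz": 0.82, "wx": 0, "wy": 0, "wz": 0, "hand": 50}])

```text
clock: 8.35
eef_pos: [0.4752, -0.1872, 0.0877]
tool_rot: [0.18, 0.984, 0.0, -0.001]
ft_force: [-0.4, -0.2, -1.4]
grip_width: 0.059
grasp_force: 65.2
```

drive_tool(rows=[{"dx": 0, "dy": 0, "dz": 0.04, "wx": 0, "wy": 0, "wz": 0, "hand": 50}, {"dx": 0, "dy": 0, "dz": 0.08, "wx": 0, "wy": 0, "wz": 0, "hand": 50}, {"dx": 0, "dy": 0, "dz": 0.1, "wx": 0, "wy": 0, "wz": 0, "hand": 50}])

```text
clock: 8.65
eef_pos: [0.4764, -0.1877, 0.0847]
tool_rot: [0.18, 0.984, -0.0, 0.001]
ft_force: [-1.9, 0.1, 6.9]
grip_width: 0.0588
grasp_force: 65.9
```

Contact came at 7 N with the TCP at the height expected for fully home. I release and rise.

drive_tool(rows=[{"dx": 0, "dy": 0, "dz": 0, "wx": 0, "wy": 0, "wz": 0, "hand": 80}, {"dx": 0, "dy": 0, "dz": 0, "wx": 0, "wy": 0, "wz": 0, "hand": 80}, {"dx": 0, "dy": 0, "dz": 0, "wx": 0, "wy": 0, "wz": 0, "hand": 80}, {"dx": 0, "dy": 0, "dz": -0.4, "wx": 0, "wy": 0, "wz": 0, "hand": 80}, {"dx": 0, "dy": 0, "dz": -1.1, "wx": 0, "wy": 0, "wz": 0, "hand": 80}, {"dx": 0, "dy": 0, "dz": -2, "wx": 0, "wy": 0, "wz": 0, "hand": 80}, {"dx": 0, "dy": 0, "dz": -3, "wx": 0, "wy": 0, "wz": 0, "hand": 80}, {"dx": 0, "dy": 0, "dz": -4, "wx": 0, "wy": 0, "wz": 0, "hand": 40}, {"dx": 0, "dy": 0, "dz": -4.4, "wx": 0, "wy": 0, "wz": 0, "hand": 0}, {"dx": 0, "dy": 0, "dz": -4.4, "wx": 0, "wy": 0, "wz": 0, "hand": 0}, {"dx": 0, "dy": 0, "dz": -4.4, "wx": 0, "wy": 0, "wz": 0, "hand": 0}])

```text
clock: 9.75
eef_pos: [0.4759, -0.1875, 0.3039]
tool_rot: [0.18, 0.984, -0.0, 0.0]
ft_force: [0.1, 0.3, -0.9]
grip_width: 0.0218
grasp_force: 0.0
```

Run:
```python
from h import *
E=[.5051,-.2001,-.3611]; E[:2]=place(EX,[-.0005,.0022,0])[0][:2]
o=bot.get_obs();p=(o['eef_pos'],o['tool_rot']);print(p)
a=bot.camera('wrist');b=bot.camera('scene');save('w5',a);save('s5',b)
L=[[x,y,.104] for x in(-.041,-.025) for y in(-.03,.03)]
pp=proj(place(E,L),'wrist',p);qq=proj(place(E,L),'scene')
def mk(im,P,x0,y0,w,h,s):
  c=cv2.resize(im[y0:y0+h,x0:x0+w],None,fx=s,fy=s,interpolation=cv2.INTER_CUBIC)
  for u in P: cv2.circle(c,tuple(int(v) for v in ((u-[x0,y0]+.5)*s).round()),1,(255,0,0),-1)
  return c
c=mk(a,pp,180,120,200,200,2);d=mk(b,qq,325,180,130,133,3)
m=np.zeros((400,790,3),np.uint8);m[:400,:400]=c;m[:399,400:]=d;save('m5',m)
```

```text
(array([ 0.47593188, -0.18751706,  0.30386399]), array([ 1.79547436e-01,  9.83749295e-01, -4.59385040e-05,  2.01661891e-04]))
```

View pics/m5.png

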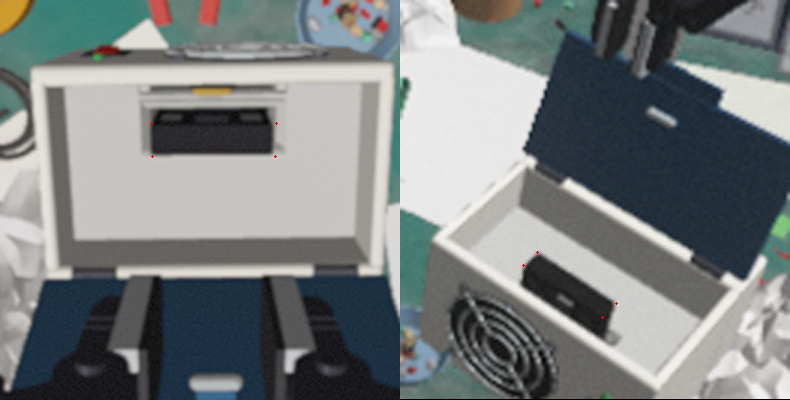

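The cartridge is home: its top-face corners match the predicted home position (left crop (150,120)–(275,155)), and the lid is open. Next I go over and behind the lid with the fingers shut.

Run:
```python
from h import *
EX[:2]=list(place(EX,[-.0005,.0022,0])[0][:2])
for x,z in[(.1,.304),(.1,.201),(.047,.211),(.022,.2165),(-.0034,.212),(-.025,.1967),(-.041,.1766),(-.052,.153),(-.064,.136),(-.068,.127)]: go(place(EX,[x,0,z])[0],EX[2])
```

```text
d [-2.642  0.015 -0.045] w [ 0.001 -0.04   0.   ]
d [-2.65   0.015  2.015] w [ 0.001 -0.04   0.   ]
d [-1.589  0.015  1.819] w [ 0.001 -0.04   0.   ]
d [-1.089  0.015  1.711] w [ 0.001 -0.04   0.   ]
d [-0.581  0.015  1.802] w [ 0.001 -0.04   0.   ]
d [-0.15   0.015  2.11 ] w [ 0.001 -0.04   0.   ]
d [0.169 0.015 2.513] w [ 0.001 -0.04   0.   ]
d [0.387 0.015 2.986] w [ 0.001 -0.04   0.   ]
d [0.626 0.015 3.327] w [ 0.001 -0.04   0.   ]
d [0.705 0.015 3.507] w [ 0.001 -0.04   0.   ]
```

drive_tool(rows=[{"dx": -0.5, "dy": 0.015, "dz": 0, "wx": 0, "wy": 0, "wz": 0, "hand": 0}, {"dx": -1.2, "dy": 0.015, "dz": 0, "wx": 0, "wy": 0, "wz": 0, "hand": 0}, {"dx": -1.9, "dy": 0.015, "dz": 0, "wx": 0, "wy": 0, "wz": 0, "hand": 0}, {"dx": -2.65, "dy": 0.015, "dz": 0, "wx": 0, "wy": 0, "wz": 0, "hand": 0}, {"dx": -2.65, "dy": 0.015, "dz": 0, "wx": 0, "wy": 0, "wz": 0, "hand": 0}, {"dx": -2.65, "dy": 0.015, "dz": 0.6, "wx": 0, "wy": 0, "wz": 0, "hand": 0}, {"dx": -2.65, "dy": 0.015, "dz": 1.3, "wx": 0, "wy": 0, "wz": 0, "hand": 0}, {"dx": -2.65, "dy": 0.015, "dz": 2.0, "wx": 0, "wy": 0, "wz": 0, "hand": 0}, {"dx": -2.65, "dy": 0.015, "dz": 2.0, "wx": 0, "wy": 0, "wz": 0, "hand": 0}])

```text
clock: 10.75
eef_pos: [0.5951, -0.2317, 0.1964]
tool_rot: [0.18, 0.984, 0.001, -0.008]
ft_force: [0.3, 1.0, -0.2]
grip_width: -0.0
grasp_force: 0.0
```

drive_tool(rows=[{"dx": 0.3, "dy": 0, "dz": -0.05, "wx": 0, "wy": 0, "wz": 0, "hand": 0}, {"dx": 0.55, "dy": 0, "dz": -0.1, "wx": 0, "wy": 0, "wz": 0, "hand": 0}, {"dx": 0.8, "dy": 0, "dz": -0.15, "wx": 0, "wy": 0, "wz": 0, "hand": 0}, {"dx": 1.06, "dy": 0, "dz": -0.2, "wx": 0, "wy": 0, "wz": 0, "hand": 0}, {"dx": 1.3, "dy": 0, "dz": -0.25, "wx": 0, "wy": 0, "wz": 0, "hand": 0}, {"dx": 1.56, "dy": 0, "dz": -0.28, "wx": 0, "wy": 0, "wz": 0, "hand": 0}, {"dx": 1.8, "dy": 0, "dz": -0.25, "wx": 0, "wy": 0, "wz": 0, "hand": 0}, {"dx": 2.07, "dy": 0, "dz": -0.2, "wx": 0, "wy": 0, "wz": 0, "hand": 0}])

```text
clock: 11.55
eef_pos: [0.5036, -0.1972, 0.2162]
tool_rot: [0.18, 0.984, -0.0, 0.002]
ft_force: [0.2, -0.6, -0.8]
grip_width: 0.0001
grasp_force: 0.5
```

```bash
cat > lid.py <<'E'
from h import *
EX[:2]=list(place(EX,[-.0005,.0022,0])[0][:2])
o=bot.get_obs();print(o['eef_pos'],o['ft_force'].round(1))
a=bot.camera('scene');hsv=cv2.cvtColor(a,cv2.COLOR_RGB2HSV)
m=((a[...,2].astype(int)-a[...,0]>15)&(a[...,2]<110))[170:330,320:480]
ys,xs=np.nonzero(m);print('blue n',len(xs),'box',xs.min()+320,xs.max()+320,ys.min()+170,ys.max()+170)
for r in bot.look_for('scene','lid')[:2]:
  e=r['extent'];print(round(r['score'],2),[round(v) for v in(e[0]-e[2]/2,e[0]+e[2]/2,e[1]-e[3]/2,e[1]+e[3]/2)])
best=[]
for th in np.arange(0,1.95,.05):
  L=[[.033-rr*np.cos(th)+.003*np.sin(th),y,.113+rr*np.sin(th)+.003*np.cos(th)] for rr in(.003,.113) for y in(.085,-.085)]
  q=proj(place(EX,L),'scene'); mk=np.zeros(a.shape[:2],np.uint8);cv2.fillConvexPoly(mk,cv2.convexHull(q.astype(np.float32)).astype(int),1)
  mk=mk[170:330,320:480]>0; best.append(((mk&m).sum()/(mk|m).sum(),round(th,2),q.round().min(0).tolist(),q.round().max(0).tolist()))
for b in sorted(best,key=lambda b:-b[0])[:3]:print(b)
E
python3 lid.py
```

```text
[ 0.50361948 -0.19717267  0.21620496] [ 0.2 -0.6 -0.8]
blue n 1897 box 320 479 170 329
0.66 [359, 440, 211, 280]
(np.float64(0.10410585717065576), np.float64(1.55), [367.0, 190.0], [457.0, 274.0])
(np.float64(0.10393667985836284), np.float64(1.45), [366.0, 193.0], [454.0, 274.0])
(np.float64(0.10322709961916215), np.float64(1.5), [367.0, 191.0], [455.0, 274.0])
```

The detected lid box moved from rows 191–276 to 211–280, so the lid is following the fingers. Continuing the swing.

drive_tool(rows=[{"dx": 0.22, "dy": 0, "dz": 0.13, "wx": 0, "wy": 0, "wz": 0, "hand": 0}, {"dx": 0.43, "dy": 0, "dz": 0.3, "wx": 0, "wy": 0, "wz": 0, "hand": 0}, {"dx": 0.6, "dy": 0, "dz": 0.5, "wx": 0, "wy": 0, "wz": 0, "hand": 0}, {"dx": 0.75, "dy": 0, "dz": 0.7, "wx": 0, "wy": 0, "wz": 0, "hand": 0}, {"dx": 0.87, "dy": 0, "dz": 0.95, "wx": 0, "wy": 0, "wz": 0, "hand": 0}, {"dx": 0.97, "dy": 0, "dz": 1.2, "wx": 0, "wy": 0, "wz": 0, "hand": 0}, {"dx": 1.1, "dy": 0, "dz": 1.4, "wx": 0, "wy": 0, "wz": 0, "hand": 0}, {"dx": 1.22, "dy": 0, "dz": 1.55, "wx": 0, "wy": 0, "wz": 0, "hand": 0}])

```text
clock: 12.45
eef_pos: [0.4475, -0.176, 0.1374]
tool_rot: [0.18, 0.984, -0.0, 0.001]
ft_force: [0.1, -1.4, 1.5]
grip_width: -0.0004
grasp_force: 0.8
```

```bash
python3 lid.py | head -3; python3 -c "
from h import *
EX[:2]=list(place(EX,[-.0005,.0022,0])[0][:2])
go(place(EX,[-.07,0,.130])[0],EX[2])
for th in(0,.15,.3,1.05,1.7):
  L=[[.033-rr*np.cos(th)+.003*np.sin(th),y,.113+rr*np.sin(th)+.003*np.cos(th)] for rr in(.003,.113) for y in(.085,-.085)]
  q=proj(place(EX,L),'scene').round();print(th,q.min(0),q.max(0))"
```

```text
[ 0.44746048 -0.17598919  0.13739047] [ 0.1 -1.4  1.5]
blue n 1776 box 320 479 170 329
0.57 [338, 432, 242, 308]
d [0.134 0.    0.136] w [-0.001  0.001  0.   ]
0 [331. 231.] [439. 312.]
0.15 [333. 231.] [439. 306.]
0.3 [335. 231.] [439. 299.]
1.05 [356. 208.] [440. 275.]
1.7 [367. 186.] [461. 274.]
```

The lid is nearly shut under the fingertips. Pressing on the tab now.

drive_tool(rows=[{"dx": 0.12, "dy": 0, "dz": 0.1, "wx": 0, "wy": 0, "wz": 0, "hand": 0}, {"dx": 0.14, "dy": 0, "dz": 0.17, "wx": 0, "wy": 0, "wz": 0, "hand": 0}, {"dx": 0.14, "dy": 0, "dz": 0.22, "wx": 0, "wy": 0, "wz": 0, "hand": 0}, {"dx": 0.14, "dy": 0, "dz": 0.25, "wx": 0, "wy": 0, "wz": 0, "hand": 0}])

```text
clock: 12.95
eef_pos: [0.4417, -0.1738, 0.1264]
tool_rot: [0.18, 0.984, -0.0, 0.002]
ft_force: [-2.7, 0.1, 20.2]
grip_width: -0.0002
grasp_force: 10.1
```

drive_tool(rows=[{"dx": 0, "dy": 0, "dz": 0.03, "wx": 0, "wy": 0, "wz": 0, "hand": 0}, {"dx": 0, "dy": 0, "dz": 0.05, "wx": 0, "wy": 0, "wz": 0, "hand": 0}, {"dx": 0, "dy": 0, "dz": 0.05, "wx": 0, "wy": 0, "wz": 0, "hand": 0}])

```text
clock: 13.25
eef_pos: [0.4417, -0.1738, 0.1261]
tool_rot: [0.18, 0.984, -0.001, 0.003]
ft_force: [-5.2, 1.8, 26.6]
grip_width: -0.0
grasp_force: 13.4
```

At 20–27 N the tab stops rigidly at its shut height, so the catch should be past. I lift off and check.

drive_tool(rows=[{"dx": 0, "dy": 0, "dz": -0.2, "wx": 0, "wy": 0, "wz": 0, "hand": 0}, {"dx": 0, "dy": 0, "dz": -0.7, "wx": 0, "wy": 0, "wz": 0, "hand": 0}, {"dx": 0, "dy": 0, "dz": -1.5, "wx": 0, "wy": 0, "wz": 0, "hand": 0}, {"dx": 0, "dy": 0, "dz": -2.3, "wx": 0, "wy": 0, "wz": 0, "hand": 0}, {"dx": 0.5, "dy": 0.3, "dz": -3, "wx": 0, "wy": 0, "wz": 0, "hand": 0}, {"dx": 0.5, "dy": 1, "dz": -3.4, "wx": 0, "wy": 0, "wz": 0, "hand": 0}, {"dx": 0.5, "dy": 2, "dz": -3.4, "wx": 0, "wy": 0, "wz": 0, "hand": 0}, {"dx": 0.5, "dy": 3, "dz": -3.4, "wx": 0, "wy": 0, "wz": 0, "hand": 0}, {"dx": 0.5, "dy": 3, "dz": -3.4, "wx": 0, "wy": 0, "wz": 0, "hand": 0}, {"dx": 0.5, "dy": 3, "dz": -3.4, "wx": 0, "wy": 0, "wz": 0, "hand": 0}, {"dx": 0.5, "dy": 3, "dz": -3.4, "wx": 0, "wy": 0, "wz": 0, "hand": 0}, {"dx": 0.5, "dy": 3, "dz": -3.4, "wx": 0, "wy": 0, "wz": 0, "hand": 0}])

```text
clock: 14.45
eef_pos: [0.4687, -0.025, 0.2912]
tool_rot: [0.181, 0.984, -0.0, -0.001]
ft_force: [0.3, 0.1, -0.1]
grip_width: -0.0002
grasp_force: 0.0
```

```bash
python3 lid.py; python3 -c "
from h import *
bot.camera('side')
for c,t in(('scene','dust_filter'),('scene','lid_tab'),('side','lid'),('scene','charcoal_filter')):print(c,t,[(round(r['score'],2),np.round(r['extent']).tolist()) for r in bot.look_for(c,t)][:3])"
```

```text
[ 0.46866019 -0.02503341  0.29124842] [ 0.3  0.1 -0.1]
blue n 1071 box 320 479 170 329
0.87 [337, 439, 234, 313]
(np.float64(0.03904511430305482), np.float64(0.0), [331.0, 231.0], [439.0, 312.0])
(np.float64(0.035613463626492946), np.float64(0.1), [332.0, 231.0], [439.0, 308.0])
(np.float64(0.03473377703826955), np.float64(0.05), [332.0, 231.0], [439.0, 310.0])
scene dust_filter [(0.97, [251.0, 184.0, 29.0, 30.0])]
scene lid_tab [(0.59, [388.0, 271.0, 98.0, 73.0])]
side lid [(0.66, [355.0, 177.0, 70.0, 21.0])]
scene charcoal_filter [(0.86, [175.0, 273.0, 30.0, 41.0])]
```

```bash
python3 -c "
from h import *
b=bot.camera('scene');save('s9',b)
for n in('s0','s5','s9'):
  a=cv2.imread('pics/'+n+'.png').astype(int);m=(a[...,0]>a[...,1]+60)&(a[...,2]>a[...,1]+30)
  m=m[:,100:300];y,x=np.nonzero(m);print(n,len(x),x.min()+100,x.max()+100,y.min(),y.max(),x.mean()+100,y.mean())
"
```

```text
s0 522 150 181 218 258 165.3773946360153 235.15325670498083
s5 729 159 189 254 292 173.4718792866941 272.14540466392316
s9 722 159 189 254 292 173.49307479224376 272.07894736842104
```

```bash
python3 -c "
from workcell import bot
print(bot.job_done())"
```

```text
the job is handed in; nothing more can be done
None
```

The black filter is home in the slot, the blue lid is shut and still down 1 s after I let go, and the cream filter still hangs on its peg; however, the purple look-alike on the bench was pushed several centimetres towards the robot, probably as I drew the filter off its peg, and I left it there, still on the bench.

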